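# Cull the rocking base plates

## Robot

A 6-joint arm with a two-finger parallel gripper is mounted at the origin on a cart in front of the work surface, level with it; the furniture and walls round the work are solid. World frame = base frame: x ahead of the robot, y to its left, z up, the work surface at z = 0. Lengths are in m, angles in rad, forces in N, time in s.
With the tool pointing down it reaches from about 0.375 to 0.9 m from the base axis. Payload 3.1 kg.
Tool frame: the origin (TCP) lies at the centre of the arm's flange, where the gripper is bolted on; the fingertips stand 182 mm ahead of it and the grasp point (between the pads) lies 164 mm ahead of it; z points along the fingers, y is the line along which they close (so a half turn about z gives the same grasp; the last joint's range is limited). The gripper opens to 87 mm and grips with 3 to 60 N. Pads are 19 mm wide; open, the fingers measure 117 mm over their backs; the gripper's body (75 mm by 190 mm) begins 51 mm behind the grasp point.
Start: joints at [1.123, 0.527, 1.433, -0, 1.181, -0.178], TCP at [0.167, 0.602, 0.405] pointing down, gripper open.
Joint ranges: [-3.08, 3.08], [-0.75, 2.2], [0.22, 2.44], [-1.43, 4.57], [0, 2.65], [-2.85, 2.85]. Speed limits (rad/s): [2.79, 2.79, 3.14, 3.14, 3.14, 3.14].

## Interface

Orientations are given as a unit quaternion [x, y, z, w].
In Python, from rig import * gives the robot as it stands.
- The arm moves only by the tool move_arm, never from a script. Its argument "commands" is a list that holds one entry, the list of rows, each a list of 6 numbers: the shift along the tool's x, y, z in units of 40 mm (1.0 is 40 mm), then the turn, a rotation vector about the tool's x, y, z in rad. A call has 1 to 12 rows; each row is the pose to reach, as a shift and turn from the pose commanded when the call began, along the tool's axes at that moment; what a row does not reach only later rows make up. A row lasts 1/8 s, in which the tool goes at most 62.5 mm and 10.7 degrees, less where a joint would pass 70% of its speed; a pose out of reach is approached as far as the arm can. A call with a gripper value outside its range is refused whole. "claw" is the closure, from -1 (fully open) to 1 (shut), so that 0 is half open, set as the call begins (left out, the last holds). The fingers move at their own pace and stop on an object; "squeeze" is the grip in N (left out, the last holds). Time passes only in rows, so rows that repeat a pose let the fingers close. It gives the time, the measured TCP pose, the force, the opening and the grip force at its end, in the units of the state.
- get_obs(): the state, without advancing time (a new reading comes with each control period).
- camera(name): name is "side" or "top"; returns a dict with "pixels" (480x640x3 uint8, blue, green, red), "range_z" (480x640 float32, m along the optical axis (not along the pixel's ray), 0 where there is no reading), "camera_matrix" (3x3 intrinsics, pixels), "extrinsics" (4x4, takes a point from world to camera coordinates). Camera axes: x right, y up, looking along -z (the intrinsics and any distortion apply to the point x, -y, -z); pixel columns grow to the right and rows downward; lengths in m; the calibration is good to about 2 mm. A picture is of the moment at which its call begins.
- hand_in(): hands the job in; it is judged then, once.
The state is a dict: "time": time; "q": joint angles; "joint_velocities": joint speeds; "joint_torque": joint torques, N m; "position": TCP position; "tool_rot": TCP orientation; "ft_force": force on the tool from outside, world axes, zero at the start; "moment": the same for the moment, N m; "grip_width": finger opening in m; "grip_force": force on a finger pad.
Only numpy, scipy, OpenCV 4.12 (cv2) and the standard library are available. Lean on these libraries where they do the work, as an engineer would, in place of code of your own. Each camera call takes 0.05 s, during which the arm holds its last target. There are 200 camera calls.

## Task

Lay both aluminium base plates from the holding stand side by side on the dark steel surface plate, then press down on each of their corners with the fingers to feel whether they rock. Put every plate with a corner that gives way by about 2 mm or more flat into the pressed steel tray (not on top of another), and leave every plate that stands firm, or all but firm, on the surface plate. Either, both or neither may be rejects; leave the other things on the bench alone.

Things in the scene. Friction and masses are not known exactly. Their poses are not given: they have to be found in the camera images.
- plate_1_centre (a point): Aluminium base plate 104 mm long (x), 52 wide (y), 18 high: 10 mm plate on four rubber feet 12 mm across, 8 high, at x +-42, y +-17 mm, under the corners; 0.24 kg. This point: its centre, 9 mm over the soles; z up. It starts belly down on the stand, feet hanging free. On a flat surface, sound or warped plates both sit level; a sound one stands firmly, giving under 1 mm.
- plate_2_centre (a point): Second aluminium base plate 104 mm long (x), 52 wide (y), 18 high: 10 mm plate on four rubber feet 12 mm across, 8 high, at x +-42, y +-17 mm, under the corners; 0.24 kg. This point: its centre, 9 mm over the soles; z up. Sound or warped as the first. Warped: one foot hangs up to 4 mm off (fixed, unmeasured joint foot_1 or foot_2); there the corner yields under 1 to 2 N, the others do not; it swings back.
- surface_plate: Flat dark steel plate, fixed, 150 mm (x) by 200 mm (y), top 18 mm above the bench. Its origin is the centre of its underside. Two base plates fit on it side by side, with their lengths along x and their centres 50 mm either side of the middle along y.
- reject_tray: Shallow tray of pressed steel for rejects, fixed, 183 mm (x) by 261 mm (y), inside 160 by 238 mm at the floor; floor 2 mm above the bench, rim 22 mm. Its origin is the centre of its underside. It takes two base plates side by side, with their lengths along x and their centres 50 mm either side of the middle along y.
- stand: Holding stand, fixed: a grey base 60 mm (x) by 160 mm (y), 8 mm high, with two rubber-topped blocks 50 mm by 36 mm, 36 mm high, at y = -41 and +41 mm, each carrying a base plate with its length about along x. The underside of the 10 mm thick plates lies 36 mm above the bench, their tops 46 mm. Its origin is the centre of its underside.
- flux_jar: Bystander: small white jar with a red lid, 42 mm across, 32 mm high, loose, standing between stand, surface plate and drawer cabinet. Its origin is the centre of its underside.

How it is judged:
On the way, in this order (a step that is already met when the one before it is completed fails the run):
1. both base plates lie on the surface plate, let go (x of plate_1_centre in the frame of surface_plate between -0.05 and 0.05 m and y of plate_1_centre in the frame of surface_plate between -0.085 and 0.085 m and z of plate_1_centre in the frame of surface_plate between 0.022 and 0.032 m and angle between each of plate_1_centre, plate_2_centre's own z axis and vertical below 0.2 rad and x of plate_2_centre in the frame of surface_plate between -0.05 and 0.05 m and y of plate_2_centre in the frame of surface_plate between -0.085 and 0.085 m and z of plate_2_centre in the frame of surface_plate between 0.022 and 0.032 m and contact force between the fingers and plate_1 below 0.3 N and linear speed of each of plate_1, plate_2 below 0.03 m/s and contact force between the fingers and plate_2 below 0.3 N), for 0.2 s.
2. with both still there, one of them is pressed down onto the surface plate by the fingers (x of plate_1_centre in the frame of surface_plate between -0.05 and 0.05 m and y of plate_1_centre in the frame of surface_plate between -0.085 and 0.085 m and z of plate_1_centre in the frame of surface_plate between 0.022 and 0.032 m and angle between each of plate_1_centre, plate_2_centre's own z axis and vertical below 0.2 rad and x of plate_2_centre in the frame of surface_plate between -0.05 and 0.05 m and y of plate_2_centre in the frame of surface_plate between -0.085 and 0.085 m and z of plate_2_centre in the frame of surface_plate between 0.022 and 0.032 m and ((contact force between plate_1 and surface_plate above 4.5 N and contact force between the fingers and plate_1 above 1.5 N) or (contact force between plate_2 and surface_plate above 4.5 N and contact force between the fingers and plate_2 above 1.5 N))), for 0.02 s.
At the end, for the whole second after the job is handed in: Each plate that rocks 2 mm or more lies flat on the tray floor (centre within 70 mm in x, 110 mm in y of the tray's middle); each that stands firm is level on the surface plate (centre within 50, 85 mm of its middle); at rest. With a foot (joint foot_1, foot_2) 1 to 2.2 mm short, either counts (((value of joint foot_1 below 0.0022 m and x of plate_1_centre in the frame of surface_plate between -0.05 and 0.05 m and y of plate_1_centre in the frame of surface_plate between -0.085 and 0.085 m and z of plate_1_centre in the frame of surface_plate between 0.022 and 0.032 m and angle between plate_1_centre's own z axis and vertical below 0.2 rad) or (value of joint foot_1 above 0.001 m and x of plate_1_centre in the frame of reject_tray between -0.07 and 0.07 m and y of plate_1_centre in the frame of reject_tray between -0.11 and 0.11 m and z of plate_1_centre in the frame of reject_tray between 0.004 and 0.018 m and angle between plate_1_centre's own z axis and vertical below 0.2 rad)) and linear speed of each of plate_1, plate_2 below 0.03 m/s and ((value of joint foot_2 below 0.0022 m and x of plate_2_centre in the frame of surface_plate between -0.05 and 0.05 m and y of plate_2_centre in the frame of surface_plate between -0.085 and 0.085 m and z of plate_2_centre in the frame of surface_plate between 0.022 and 0.032 m and angle between plate_2_centre's own z axis and vertical below 0.2 rad) or (value of joint foot_2 above 0.001 m and x of plate_2_centre in the frame of reject_tray between -0.07 and 0.07 m and y of plate_2_centre in the frame of reject_tray between -0.11 and 0.11 m and z of plate_2_centre in the frame of reject_tray between 0.004 and 0.018 m and angle between plate_2_centre's own z axis and vertical below 0.2 rad))); the robot touches nothing.
It fails at once if the flux jar is moved by more than 30 mm (distance of flux_jar from where it was at the start of the episode above 0.03 m).
It also fails if it takes over 72 s, if anything falls off the work surface, if the arm or the gripper's body presses on something with over 40 N, if the wrist force passes 120 N, or if a joint passes its speed limit or range.

## Working session

There is one attempt and no reset: what is moved stays moved. The work goes in short steps, Python scripts to look and compute and a tool call to move; the robot and the scene stay as the last step left them, time stands still between calls to the robot, and variables do not carry over. Pictures are saved under pics/ and viewed, at most 10 in all, crops included, and the job is handed in when it is done.

Besides the shell and the picture viewer there is one more tool, called after "Request:" by a JSON object that holds its "method" and its "body", one argument or row to a line. move_arm: Moves the arm, as the interface text tells. Its arguments: {"type":"object","properties":{"commands":{"type":"array","items":{"type":"array","items":{"type":"array","items":{"type":"number"}}}},"claw":{"type":"number"},"squeeze":{"type":"number"}},"required":["commands"]}

```bash
mkdir -p pics; ls
python3 - <<'E'
from rig import *
import cv2,numpy as np
o=get_obs();print(o)
for n in("top","side"):
    c=camera(n);cv2.imwrite(f"pics/{n}0.png",c["pixels"]);np.savez(f"{n}0.npz",**c);print(c["camera_matrix"],c["extrinsics"])
E
```

```text
pics
{'time': 0.0, 'q': array([ 1.12253105e+00,  5.28473324e-01,  1.43391558e+00, -1.08125773e-05,
        1.18138159e+00, -1.78496531e-01]), 'joint_velocities': array([-0.00110828,  0.00178392, -0.00124041, -0.00101756, -0.00190385,
       -0.00013167]), 'joint_torque': array([-2.81178473e-04, -4.40039885e+01, -1.76592278e+01,  6.31993543e-02,
        5.81317884e-02, -1.44913092e-04]), 'position': array([0.16638583, 0.60208584, 0.40376258]), 'tool_rot': array([ 1.34473618e-01,  9.90916576e-01, -1.03742820e-03, -3.30933102e-04]), 'ft_force': array([ 1.63035694, -0.12257028,  0.41256555]), 'moment': array([-0.00072171, -0.01058002, -0.01762071]), 'grip_force': 0.0, 'grip_width': 0.08677299752801254}
[[451.00365103   0.         319.13362605]
 [  0.         451.00365103 239.42650174]
 [  0.           0.           1.        ]] [[-0.01883985 -0.99967585 -0.01712479  0.23312546]
 [ 0.99287711 -0.02072157  0.11732713 -0.48164491]
 [-0.11764395 -0.01479239  0.99294566 -0.83064341]
 [ 0.          0.          0.          1.        ]]
[[552.55181332   0.         326.06361298]
 [  0.         552.55181332 233.96190471]
 [  0.           0.           1.        ]] [[-0.99824932 -0.05913707  0.00104862  0.47369742]
 [ 0.0322106  -0.52868292  0.84820802  0.05432037]
 [-0.04960615  0.84675686  0.52966221 -1.04026145]
 [ 0.          0.          0.          1.        ]]
```

View pics/top0.png

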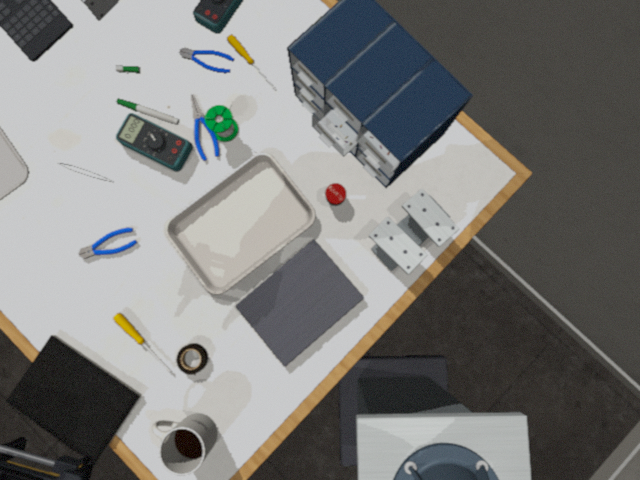

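View pics/side0.png

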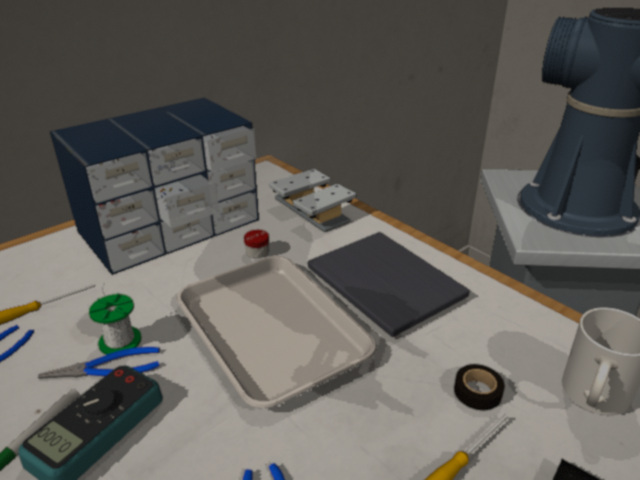

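Top view: plates at px (398,246) and (430,217), surface plate ~(300,303), tray ~(241,223), jar (336,194), cabinet corner at ~(388,183). The side view agrees with this. Next I measure these by height mask from the depth.

```bash
cat > h.py <<'E'
import cv2,numpy as np
def world(c):
    K=c["camera_matrix"];E=c["extrinsics"];z=c["range_z"].astype(float)
    v,u=np.mgrid[0:z.shape[0],0:z.shape[1]]
    p=np.stack([(u-K[0,2])/K[0,0]*z,-(v-K[1,2])/K[1,1]*z,-z],-1)
    return (p-E[:3,3])@E[:3,:3]
def ray(c,uv,h):
    K=c["camera_matrix"];E=c["extrinsics"];uv=np.atleast_2d(uv).astype(float)
    d=np.stack([(uv[:,0]-K[0,2])/K[0,0],-(uv[:,1]-K[1,2])/K[1,1],-np.ones(len(uv))],-1)@E[:3,:3]
    o=-E[:3,:3].T@E[:3,3]
    return o+d*((h-o[2])/d[:,2])[:,None]
def rects(c,mask,h,amin=150):
    out=[]
    for k in cv2.findContours(mask.astype(np.uint8),cv2.RETR_EXTERNAL,cv2.CHAIN_APPROX_NONE)[0]:
        if cv2.contourArea(k)<amin: continue
        w=ray(c,k[:,0,:],h)[:,:2]
        (cx,cy),(a,b),t=cv2.minAreaRect((w*1000).astype(np.float32))
        if a<b:a,b,t=b,a,t+90
        px=k[:,0,:].mean(0)
        out.append((np.round([cx,cy,a,b],1).tolist(),round((t+90)%180-90,1),px.round().tolist()))
    return out
E
python3 - <<'E'
from h import *
c=dict(np.load("top0.npz"));w=world(c);z=w[...,2];b=c["pixels"].astype(int)
v,u=np.mgrid[0:480,0:640]
print("bench z",np.median(z[350:370,230:250]),"surf",np.median(z[295:310,290:310]),"tray",np.median(z[215:230,230:250]),"plate",z[240:250,395:400].mean(),"cab",z[100,380],z[180,388])
print("plates",rects(c,(z>.038)&(z<.056)&(u>360)&(u<470)&(v>185)&(v<280),.046))
print("surf",rects(c,(b.sum(-1)<330)&(u>225)&(u<370)&(v>235)&(v<370),.018))
print("rim",rects(c,(z>.015)&(z<.03)&(u>150)&(u<320)&(v>150)&(v<300)&(b.sum(-1)>330),.022))
red=(b[...,2]>120)&(b[...,1]<70)&(b[...,0]<70)
print("jar",rects(c,red&(u>320)&(u<355),.032,50))
m=(z>.06)&(u>280)&(u<480)&(v<200)
p=w[m];print("cab",p.min(0),p.max(0)); print("lowx corner",p[p[:,0].argmin()],"low y",p[p[:,1].argmin()],"front",p[p[:,1].argmax()])
E
```

```text
bench z 0.00019270376567927922 surf 0.018270585710535536 tray 0.001236432311213945 plate 0.04672564397267429 cab 0.1869767493486132 0.057446236840702554
plates [([470.8, 76.6, 102.5, 52.8], 44.0, [398.0, 245.0]), ([522.0, 14.0, 103.7, 53.3], 39.9, [430.0, 217.0])]
surf [([261.3, 153.1, 39.0, 37.4], -1.8, [362.0, 362.0]), ([369.8, 264.9, 196.9, 150.8], -50.6, [299.0, 302.0])]
rim [([524.6, 376.4, 260.1, 182.1], -53.2, [240.0, 223.0])]
jar [([574.4, 190.2, 35.8, 35.7], -47.0, [335.0, 193.0])]
cab [ 0.38488609 -0.08793747  0.06000281] [0.95052938 0.26905049 0.88528601]
lowx corner [0.38488609 0.21078225 0.88528601] low y [ 0.78821226 -0.08793747  0.06170081] front [0.78934562 0.26905049 0.11325808]
```

```bash
cat >> h.py <<'E'
def go(x,y,z,yaw,o=None):
    """Shift in units / turn for tool pointing down at world mm x,y,z(TCP), closing-axis yaw deg"""
    from rig import get_obs
    from scipy.spatial.transform import Rotation as R
    o=o or get_obs();r=R.from_quat(o["tool_rot"]);y0=np.radians(yaw)
    Y=np.array([np.cos(y0),np.sin(y0),0]);Z=np.array([0,0,-1.]);X=np.cross(Y,Z)
    rv=(r.inv()*R.from_matrix(np.stack([X,Y,Z],1))).as_rotvec()
    s=r.inv().apply(np.array([x,y,z])/1000-o["position"])/.04
    return np.round(np.r_[s,rv],3).tolist()
E
python3 - <<'E'
from h import *
c=dict(np.load("top0.npz"));w=world(c);z=w[...,2]
v,u=np.mgrid[0:480,0:640]
m=(z>.05)&(z<.25)&(u>285)&(u<480)&(v<186)
p=(w[m]*1000).astype(np.float32)
r=cv2.minAreaRect(p[:,:2]);print(r,cv2.boxPoints(r),p[:,2].max())
t=np.radians(40);n=np.array([-np.sin(t),np.cos(t)]);l=np.array([np.cos(t),np.sin(t)])
for C in([470.8,76.6],[522,14.]):
    q=p[:,:2]-C; a,b=q@l,q@n
    print("min along-length dist of cabinet where |across|<105:",a[abs(b)<105].min() if (abs(b)<105).any() else None, b.min(),b.max())
print(go(471,77,380,-46))
E
```

```text
Traceback (most recent call last):
cv2.error: OpenCV(4.12.0) /io/opencv/modules/imgproc/src/convhull.cpp:143: error: (-215:Assertion failed) total >= 0 && (depth == CV_32F || depth == CV_32S) in function 'convexHull'
```

Run:
```python
from h import *
c=dict(np.load("top0.npz"));w=world(c);z=w[...,2]
v,u=np.mgrid[0:480,0:640]
m=(z>.05)&(z<.25)&(u>285)&(u<480)&(v<186)
p=(w[m]*1000)
print(cv2.boxPoints(cv2.minAreaRect(np.ascontiguousarray(p[:,:2],dtype=np.float32))),p[:,2].max())
t=np.radians(40);n=np.array([-np.sin(t),np.cos(t)]);l=np.array([np.cos(t),np.sin(t)])
for C in([470.8,76.6],[522,14.]):
    q=p[:,:2]-C; a,b=q@l,q@n
    print("min along-length dist of cabinet where |across|<105:",a[abs(b)<105].min() if (abs(b)<105).any() else None, b.min(),b.max())
print(go(471,77,380,-46))
```

```text
[[ 558.6427    118.731125]
 [ 768.69556  -109.67973 ]
 [ 968.58606    74.14497 ]
 [ 758.5332    302.55585 ]] 221.0262577941395
min along-length dist of cabinet where |across|<105: 97.9774012935948 -332.2447972182 -17.928600300420843
min along-length dist of cabinet where |across|<105: 98.99443017228047 -251.37968946300117 62.936507454777974
[-10.838, -10.623, 0.614, -0.002, 0.002, 2.104]
```

Request:
{"method": "move_arm", "body": {
  "commands": [
    [[-10.84, -10.62, 0.61, 0, 0, 2.1], [-10.84, -10.62, 0.61, 0, 0, 2.1], [-10.84, -10.62, 0.61, 0, 0, 2.1], [-10.84, -10.62, 0.61, 0, 0, 2.1], [-10.84, -10.62, 0.61, 0, 0, 2.1], [-10.84, -10.62, 0.61, 0, 0, 2.1], [-10.84, -10.62, 0.61, 0, 0, 2.1], [-10.84, -10.62, 0.61, 0, 0, 2.1], [-10.84, -10.62, 0.61, 0, 0, 2.1], [-10.84, -10.62, 0.61, 0, 0, 2.1], [-10.84, -10.62, 0.61, 0, 0, 2.1], [-10.84, -10.62, 0.61, 0, 0, 2.1]]
  ],
  "claw": -0.55,
  "squeeze": 20
}}

```text
time: 1.6
position: [0.4712, 0.0767, 0.3799]
tool_rot: [0.927, 0.376, -0.001, -0.0]
ft_force: [-0.4, 0.9, -0.6]
grip_width: 0.0675
grip_force: 0.0
```

Run:
```python
from h import *
print(go(471,77,213,-46),go(471,77,240,-46))
```

```text
[0.003, -0.005, 4.174, -0.001, 0.001, 0.003] [0.003, -0.006, 3.499, -0.001, 0.001, 0.003]
```

Request:
{"method": "move_arm", "body": {
  "commands": [
    [[0, 0, 1.5, 0, 0, 0], [0, 0, 3, 0, 0, 0], [0, 0, 3.6, 0, 0, 0], [0, 0, 4.0, 0, 0, 0], [0, 0, 4.17, 0, 0, 0], [0, 0, 4.17, 0, 0, 0]]
  ]
}}

```text
time: 2.35
position: [0.4711, 0.0778, 0.2135]
tool_rot: [0.926, 0.377, -0.0, -0.0]
ft_force: [0.0, -0.8, 0.3]
grip_width: 0.0673
grip_force: 0.0
```

Request:
{"method": "move_arm", "body": {
  "commands": [
    [[0, 0, 0, 0, 0, 0], [0, 0, 0, 0, 0, 0], [0, 0, 0, 0, 0, 0], [0, 0, 0, 0, 0, 0], [0, 0, 0, 0, 0, 0]]
  ],
  "claw": 1,
  "squeeze": 25
}}

```text
time: 2.98
position: [0.4715, 0.0773, 0.2142]
tool_rot: [0.926, 0.376, 0.001, 0.0]
ft_force: [0.1, 0.2, 6.0]
grip_width: 0.0514
grip_force: 25.0
```

Request:
{"method": "move_arm", "body": {
  "commands": [
    [[0, 0, -0.7, 0, 0, 0], [0, 0, -2, 0, 0, 0], [0, 0, -2.5, 0, 0, 0], [0, 0, -2.5, 0, 0, 0]]
  ]
}}

```text
time: 3.48
position: [0.4714, 0.0774, 0.3147]
tool_rot: [0.926, 0.376, 0.001, 0.001]
ft_force: [-0.8, -0.5, -1.7]
grip_width: 0.0519
grip_force: 25.0
```

Run:
```python
from h import *
print(go(338,304,300,-50.6),go(338,304,220,-50.6))
```

```text
[1.561, -6.386, 0.356, 0.002, -0.002, 0.084] [1.557, -6.391, 2.356, 0.002, -0.002, 0.084]
```

Request:
{"method": "move_arm", "body": {
  "commands": [
    [[0.4, -1.4, 0, 0, 0, 0], [0.8, -2.9, 0.2, 0, 0, 0.04], [1.2, -4.4, 0.3, 0, 0, 0.08], [1.5, -5.6, 0.36, 0, 0, 0.084], [1.56, -6.3, 0.36, 0, 0, 0.084], [1.56, -6.39, 0.36, 0, 0, 0.084], [1.56, -6.39, 0.36, 0, 0, 0.084], [1.56, -6.39, 1.4, 0, 0, 0.084], [1.56, -6.39, 2.1, 0, 0, 0.084], [1.56, -6.39, 2.36, 0, 0, 0.084], [1.56, -6.39, 2.36, 0, 0, 0.084]]
  ]
}}

```text
time: 4.85
position: [0.3383, 0.3035, 0.2187]
tool_rot: [0.942, 0.336, -0.001, 0.0]
ft_force: [-0.5, -0.2, -2.1]
grip_width: 0.0518
grip_force: 25.0
```

Run:
```python
from h import *
print(go(338,304,205,-50.6))
```

```text
[0.002, -0.015, 0.342, -0.0, 0.001, -0.001]
```

Request:
{"method": "move_arm", "body": {
  "commands": [
    [[0, 0, 0.2, 0, 0, 0], [0, 0, 0.3, 0, 0, 0], [0, 0, 0.36, 0, 0, 0], [0, 0, 0.36, 0, 0, 0]]
  ]
}}

```text
time: 5.35
position: [0.3376, 0.3042, 0.2048]
tool_rot: [0.941, 0.337, 0.0, -0.0]
ft_force: [-0.6, -0.4, -2.4]
grip_width: 0.0517
grip_force: 25.0
```

Request:
{"method": "move_arm", "body": {
  "commands": [
    [[0, 0, 0.02, 0, 0, 0], [0, 0, 0.04, 0, 0, 0], [0, 0, 0.04, 0, 0, 0]]
  ]
}}

```text
time: 5.72
position: [0.3376, 0.3041, 0.2043]
tool_rot: [0.941, 0.337, 0.001, -0.0]
ft_force: [-0.4, -0.5, 10.1]
grip_width: 0.0516
grip_force: 25.0
```

Request:
{"method": "move_arm", "body": {
  "commands": [
    [[0, 0, -0.02, 0, 0, 0], [0, 0, -0.02, 0, 0, 0], [0, 0, -0.02, 0, 0, 0], [0, 0, -0.02, 0, 0, 0], [0, 0, -1, 0, 0, 0], [0, 0, -2.3, 0, 0, 0], [0, 0, -3, 0, 0, 0], [0, 0, -3, 0, 0, 0]]
  ],
  "claw": -0.55
}}

```text
time: 6.72
position: [0.3381, 0.3044, 0.325]
tool_rot: [0.941, 0.337, 0.003, -0.0]
ft_force: [0.2, -0.3, -0.1]
grip_width: 0.068
grip_force: 0.0
```

Run:
```python
from h import *
print(go(522,14,320,-50.1),go(522,14,213,-50.1))
```

```text
[-1.058, 8.527, 0.129, 0.001, -0.005, -0.008] [-1.072, 8.524, 2.804, 0.001, -0.005, -0.008]
```

Request:
{"method": "move_arm", "body": {
  "commands": [
    [[-0.2, 1.4, 0.1, 0, 0, 0], [-0.4, 2.9, 0.13, 0, 0, -0.01], [-0.6, 4.4, 0.13, 0, 0, -0.01], [-0.8, 5.9, 0.13, 0, 0, -0.01], [-1.0, 7.4, 0.13, 0, 0, -0.01], [-1.06, 8.52, 0.13, 0, -0.004, -0.01], [-1.06, 8.52, 0.13, 0, -0.004, -0.01], [-1.06, 8.52, 0.8, 0, -0.004, -0.01], [-1.06, 8.52, 1.6, 0, -0.004, -0.01], [-1.06, 8.52, 1.7, 0, -0.004, -0.01]]
  ]
}}

```text
time: 7.98
position: [0.5192, 0.0149, 0.2525]
tool_rot: [0.94, 0.342, -0.005, -0.001]
ft_force: [0.6, 0.7, 2.0]
grip_width: 0.0675
grip_force: 0.0
```

Run:
```python
from h import *
from rig import *
c=camera("top");w=world(c);z=w[...,2];cv2.imwrite("pics/top1.png",c["pixels"][150:390,200:520])
print(go(522,14,213,-50.1))
v,u=np.mgrid[0:480,0:640];b=c["pixels"].astype(int)
print(rects(c,(z>.031)&(z<.044)&(u>225)&(u<370)&(v>235)&(v<370),.036))
```

```text
[0.036, 0.054, 1.006, -0.005, 0.008, 0.002]
[([337.1, 303.0, 103.8, 52.2], 39.4, [278.0, 320.0])]
```

View pics/top1.png

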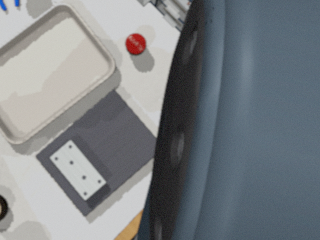

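Request:
{"method": "move_arm", "body": {
  "commands": [
    [[0, 0, 0.3, 0, 0, 0], [0, 0, 0.7, 0, 0, 0], [0, 0, 1.0, 0, 0, 0], [0, 0, 1.08, 0, 0, 0], [0, 0, 1.08, 0, 0, 0]]
  ]
}}

```text
time: 8.65
position: [0.5212, 0.0137, 0.2117]
tool_rot: [0.94, 0.342, -0.002, 0.001]
ft_force: [0.7, 0.9, -0.9]
grip_width: 0.0672
grip_force: 0.0
```

Request:
{"method": "move_arm", "body": {
  "commands": [
    [[0, 0, 0, 0, 0, 0], [0, 0, 0, 0, 0, 0], [0, 0, 0, 0, 0, 0], [0, 0, 0, 0, 0, 0], [0, 0, 0, 0, 0, 0]]
  ],
  "claw": 1
}}

```text
time: 9.28
position: [0.5214, 0.0136, 0.2123]
tool_rot: [0.94, 0.342, -0.001, 0.001]
ft_force: [0.6, -0.9, 3.4]
grip_width: 0.0518
grip_force: 25.0
```

Request:
{"method": "move_arm", "body": {
  "commands": [
    [[0, 0, -0.7, 0, 0, 0], [0, 0, -2, 0, 0, 0], [0, 0, -2.5, 0, 0, 0], [0, 0, -2.5, 0, 0, 0]]
  ]
}}

```text
time: 9.78
position: [0.5214, 0.0141, 0.3129]
tool_rot: [0.94, 0.342, -0.001, 0.001]
ft_force: [0.2, 0.6, -3.1]
grip_width: 0.0517
grip_force: 25.0
```

Run:
```python
from h import *
print(go(402,226,300,-50.6),go(402,226,215,-50.6))
```

```text
[1.117, -5.978, 0.31, 0.002, 0.003, 0.01] [1.122, -5.982, 2.435, 0.002, 0.003, 0.01]
```

Request:
{"method": "move_arm", "body": {
  "commands": [
    [[0.3, -1.4, 0, 0, 0, 0], [0.5, -2.9, 0.2, 0, 0, 0.01], [0.8, -4.4, 0.3, 0, 0, 0.01], [1.1, -5.5, 0.3, 0, 0, 0.01], [1.12, -5.98, 0.3, 0, 0, 0.01], [1.12, -5.98, 0.3, 0, 0, 0.01], [1.12, -5.98, 1.2, 0, 0, 0.01], [1.12, -5.98, 2.1, 0, 0, 0.01], [1.12, -5.98, 2.4, 0, 0, 0.01], [1.12, -5.98, 2.4, 0, 0, 0.01], [1.12, -5.98, 2.4, 0, 0, 0.01]]
  ]
}}

```text
time: 11.15
position: [0.4024, 0.2257, 0.2164]
tool_rot: [0.942, 0.337, -0.001, 0.001]
ft_force: [-0.1, 0.7, -1.6]
grip_width: 0.0518
grip_force: 25.0
```

Run:
```python
from h import *
print(go(402,226,203,-50.6))
```

```text
[-0.001, -0.012, 0.336, 0.001, 0.003, -0.0]
```

Request:
{"method": "move_arm", "body": {
  "commands": [
    [[0, 0, 0.2, 0, 0, 0], [0, 0, 0.3, 0, 0, 0], [0, 0, 0.34, 0, 0, 0], [0, 0, 0.34, 0, 0, 0]]
  ]
}}

```text
time: 11.65
position: [0.4017, 0.2258, 0.2025]
tool_rot: [0.941, 0.337, -0.002, 0.001]
ft_force: [0.0, -0.4, 0.6]
grip_width: 0.0515
grip_force: 25.0
```

Request:
{"method": "move_arm", "body": {
  "commands": [
    [[0, 0, 0, 0, 0, 0], [0, 0, 0, 0, 0, 0], [0, 0, 0, 0, 0, 0], [0, 0, 0, 0, 0, 0], [0, 0, -1, 0, 0, 0], [0, 0, -2, 0, 0, 0], [0, 0, -2, 0, 0, 0]]
  ],
  "claw": -0.55
}}

```text
time: 12.52
position: [0.4028, 0.2263, 0.2845]
tool_rot: [0.941, 0.337, 0.001, 0.001]
ft_force: [1.0, 0.4, -0.6]
grip_width: 0.0676
grip_force: 0.0
```

Request:
{"method": "move_arm", "body": {
  "commands": [
    [[-1.4, 0, -0.5, 0, 0, 0], [-2.9, 0, -0.5, 0, 0, 0], [-4, 0, -0.5, 0, 0, 0], [-5, 0, -0.5, 0, 0, 0], [-5, 0, -0.5, 0, 0, 0], [-5, 0, -0.5, 0, 0, 0]]
  ],
  "claw": 1
}}

```text
time: 13.28
position: [0.2485, 0.099, 0.3028]
tool_rot: [0.942, 0.337, -0.001, 0.001]
ft_force: [1.0, -0.4, -0.2]
grip_width: 0.0155
grip_force: 0.0
```

Run:
```python
from h import *
from rig import *
o=get_obs();print(o["position"],o["grip_width"],o["ft_force"])
for n in ("top","side"):
    c=camera(n);w=world(c);z=w[...,2];cv2.imwrite(f"pics/{n}2.png",c["pixels"])
    v,u=np.mgrid[0:480,0:640];B=c["pixels"].sum(-1)
    m=(z>.031)&(z<.042)&(w[...,0]>.25)&(w[...,0]<.47)&(w[...,1]>.15)&(w[...,1]<.4)
    print(n,rects(c,m,.036),z[m].mean())
```

```text
[0.24847721 0.09900706 0.30276906] 0.015534656787218154 [ 0.98415192 -0.37085003 -0.1837548 ]
top [([337.1, 303.0, 103.8, 52.2], 39.4, [278.0, 320.0]), ([402.3, 226.1, 103.7, 51.9], 39.2, [318.0, 284.0])] 0.03646726995087549
side [([338.0, 309.1, 106.9, 55.3], 39.2, [409.0, 283.0]), ([402.5, 232.4, 107.0, 56.9], 39.4, [364.0, 251.0])] 0.035096564364256365
```

View pics/top2.png

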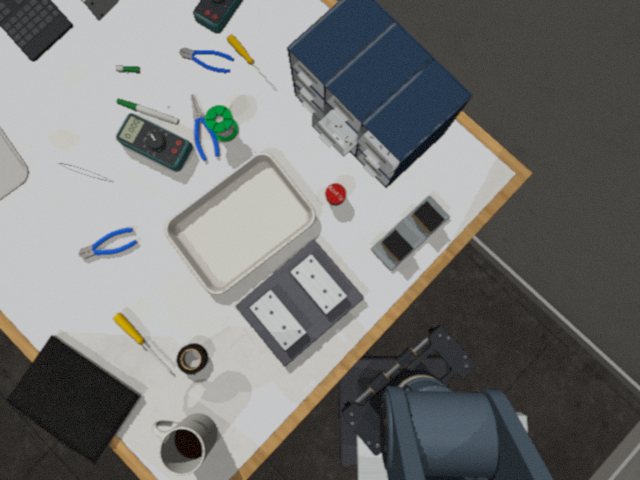

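Run:
```python
from h import *
print(go(380.7,184.1,260,-50.6))
```

```text
[3.895, 0.454, 1.061, 0.001, 0.003, 0.001]
```

Request:
{"method": "move_arm", "body": {
  "commands": [
    [[1.4, 0.2, 0, 0, 0.002, 0], [2.8, 0.4, 0.5, 0, 0.002, 0], [3.8, 0.45, 1.06, 0, 0.002, 0], [3.9, 0.45, 1.06, 0, 0.002, 0], [3.9, 0.45, 1.5, 0, 0.002, 0], [3.9, 0.45, 1.9, 0, 0.002, 0], [3.9, 0.45, 1.94, 0, 0.002, 0], [3.9, 0.45, 1.94, 0, 0.002, 0], [3.9, 0.45, 1.94, 0, 0.002, 0]]
  ]
}}

```text
time: 14.5
position: [0.3793, 0.184, 0.2254]
tool_rot: [0.941, 0.337, -0.0, 0.0]
ft_force: [0.0, -0.4, 0.4]
grip_width: 0.0004
grip_force: 0.0
```

Request:
{"method": "move_arm", "body": {
  "commands": [
    [[0, 0, 0.05, 0, 0, 0], [0, 0, 0.1, 0, 0, 0], [0, 0, 0.15, 0, 0, 0], [0, 0, 0.15, 0, 0, 0]]
  ]
}}

```text
time: 15.0
position: [0.3793, 0.184, 0.2187]
tool_rot: [0.941, 0.337, -0.001, 0.0]
ft_force: [0.4, 0.3, 0.0]
grip_width: 0.0005
grip_force: 0.3
```

Request:
{"method": "move_arm", "body": {
  "commands": [
    [[0, 0, 0.02, 0, 0, 0], [0, 0, 0.02, 0, 0, 0], [0, 0, 0.02, 0, 0, 0]]
  ]
}}

```text
time: 15.38
position: [0.3792, 0.1839, 0.2185]
tool_rot: [0.941, 0.337, -0.001, 0.0]
ft_force: [-0.5, -0.4, 8.5]
grip_width: 0.0003
grip_force: 4.2
```

Request:
{"method": "move_arm", "body": {
  "commands": [
    [[0, 0, 0.02, 0, 0, 0], [0, 0, 0.02, 0, 0, 0], [0, 0, 0.02, 0, 0, 0]]
  ]
}}

```text
time: 15.75
position: [0.3791, 0.1839, 0.2184]
tool_rot: [0.941, 0.337, -0.0, 0.001]
ft_force: [-1.4, -1.9, 16.7]
grip_width: 0.0004
grip_force: 8.5
```

Request:
{"method": "move_arm", "body": {
  "commands": [
    [[0, 0, -0.3, 0, 0, 0], [1.2, 0, -0.3, 0, 0, 0], [2.15, 0, -0.3, 0, 0, 0], [2.15, 0, -0.3, 0, 0, 0], [2.15, 0, -0.15, 0, 0, 0], [2.15, 0, -0.05, 0, 0, 0], [2.15, 0, -0.02, 0, 0, 0], [2.15, 0, -0.02, 0, 0, 0], [2.15, 0, -0.02, 0, 0, 0]]
  ]
}}

```text
time: 16.88
position: [0.4443, 0.2379, 0.2185]
tool_rot: [0.942, 0.337, -0.002, 0.0]
ft_force: [-2.9, -0.4, 11.8]
grip_width: 0.0008
grip_force: 5.5
```

Request:
{"method": "move_arm", "body": {
  "commands": [
    [[0, 0, -0.3, 0, 0, 0], [0, -0.95, -0.3, 0, 0, 0], [0, -0.95, -0.3, 0, 0, 0], [0, -0.95, -0.15, 0, 0, 0], [0, -0.95, -0.05, 0, 0, 0], [0, -0.95, 0, 0, 0, 0], [0, -0.95, 0, 0, 0, 0], [0, -0.95, 0, 0, 0, 0]]
  ]
}}

```text
time: 17.88
position: [0.4219, 0.2675, 0.2185]
tool_rot: [0.942, 0.337, -0.001, 0.0]
ft_force: [-1.4, -1.2, 10.5]
grip_width: 0.0006
grip_force: 5.0
```

Request:
{"method": "move_arm", "body": {
  "commands": [
    [[0, 0, -0.3, 0, 0, 0], [-1.2, 0, -0.3, 0, 0, 0], [-2.15, 0, -0.3, 0, 0, 0], [-2.15, 0, -0.3, 0, 0, 0], [-2.15, 0, -0.15, 0, 0, 0], [-2.15, 0, -0.05, 0, 0, 0], [-2.15, 0, 0, 0, 0, 0], [-2.15, 0, 0, 0, 0, 0], [-2.15, 0, 0, 0, 0, 0]]
  ]
}}

```text
time: 19.0
position: [0.3562, 0.2138, 0.2187]
tool_rot: [0.941, 0.337, 0.001, 0.001]
ft_force: [-0.4, -1.6, 13.3]
grip_width: 0.0003
grip_force: 6.5
```

Request:
{"method": "move_arm", "body": {
  "commands": [
    [[0, 0, -0.4, 0, 0, 0], [0, -1.0, -0.4, 0, 0, 0], [0, -1.55, -0.4, 0, 0, 0], [0, -1.55, -0.3, 0, 0, 0], [0, -1.55, -0.15, 0, 0, 0], [0, -1.55, -0.05, 0, 0, 0], [0, -1.55, 0, 0, 0, 0], [0, -1.55, 0, 0, 0, 0], [0, -1.55, 0, 0, 0, 0]]
  ]
}}

```text
time: 20.12
position: [0.3162, 0.2608, 0.2185]
tool_rot: [0.942, 0.337, -0.0, 0.0]
ft_force: [-0.8, -0.4, 11.0]
grip_width: 0.0008
grip_force: 5.0
```

Request:
{"method": "move_arm", "body": {
  "commands": [
    [[0, 0, -0.3, 0, 0, 0], [1.2, 0, -0.3, 0, 0, 0], [2.15, 0, -0.3, 0, 0, 0], [2.15, 0, -0.3, 0, 0, 0], [2.15, 0, -0.15, 0, 0, 0], [2.15, 0, -0.05, 0, 0, 0], [2.15, 0, 0, 0, 0, 0], [2.15, 0, 0, 0, 0, 0], [2.15, 0, 0, 0, 0, 0]]
  ]
}}

```text
time: 21.25
position: [0.381, 0.315, 0.2185]
tool_rot: [0.941, 0.337, -0.002, 0.001]
ft_force: [-1.5, -2.7, 10.3]
grip_width: 0.0004
grip_force: 5.3
```

Request:
{"method": "move_arm", "body": {
  "commands": [
    [[0, 0, -0.3, 0, 0, 0], [0, -0.95, -0.3, 0, 0, 0], [0, -0.95, -0.3, 0, 0, 0], [0, -0.95, -0.15, 0, 0, 0], [0, -0.95, -0.05, 0, 0, 0], [0, -0.95, 0, 0, 0, 0], [0, -0.95, 0, 0, 0, 0], [0, -0.95, 0, 0, 0, 0]]
  ]
}}

```text
time: 22.25
position: [0.3585, 0.3447, 0.2187]
tool_rot: [0.942, 0.337, -0.001, 0.0]
ft_force: [-1.7, -1.0, 12.0]
grip_width: 0.0004
grip_force: 6.2
```

Request:
{"method": "move_arm", "body": {
  "commands": [
    [[0, 0, -0.3, 0, 0, 0], [-1.2, 0, -0.3, 0, 0, 0], [-2.15, 0, -0.3, 0, 0, 0], [-2.15, 0, -0.3, 0, 0, 0], [-2.15, 0, -0.15, 0, 0, 0], [-2.15, 0, -0.05, 0, 0, 0], [-2.15, 0, 0, 0, 0, 0], [-2.15, 0, 0, 0, 0, 0], [-2.15, 0, 0, 0, 0, 0]]
  ]
}}

```text
time: 23.38
position: [0.2925, 0.2911, 0.2185]
tool_rot: [0.941, 0.337, 0.0, 0.0]
ft_force: [-0.7, -2.0, 10.6]
grip_width: 0.0005
grip_force: 5.3
```

All eight corners stopped at TCP z 0.2185–0.2187 under 10–17 N. Neither plate rocks, so both stay where they are.

Request:
{"method": "move_arm", "body": {
  "commands": [
    [[0, 0, -1.2, 0, 0, 0], [0, 0, -2.5, 0, 0, 0], [-1.4, 1, -2.5, 0, 0, 0], [-2.5, 2, -2.5, 0, 0, 0], [-2.5, 2, -2.5, 0, 0, 0], [-2.5, 2, -2.5, 0, 0, 0]]
  ]
}}

```text
time: 24.12
position: [0.2663, 0.1654, 0.3182]
tool_rot: [0.942, 0.336, -0.0, 0.0]
ft_force: [-0.9, -0.2, 0.5]
grip_width: 0.0002
grip_force: 0.0
```

Run:
```python
from h import *
from rig import *
c=camera("top");w=world(c);z=w[...,2]
m=(z>.031)&(z<.042)&(w[...,0]>.25)&(w[...,0]<.47)&(w[...,1]>.15)&(w[...,1]<.4)
print(rects(c,m,.036),z[m].mean())
s=camera("side");cv2.imwrite("pics/side3.png",cv2.resize(s["pixels"][220:340,290:490],None,fx=4,fy=4,interpolation=cv2.INTER_CUBIC))
print(get_obs()["position"])
```

```text
[([337.1, 303.0, 103.7, 52.2], 39.5, [278.0, 320.0]), ([402.2, 226.0, 103.7, 51.8], 39.3, [318.0, 284.0])] 0.03641206826497485
[0.26620889 0.16626885 0.31814714]
```

View pics/side3.png

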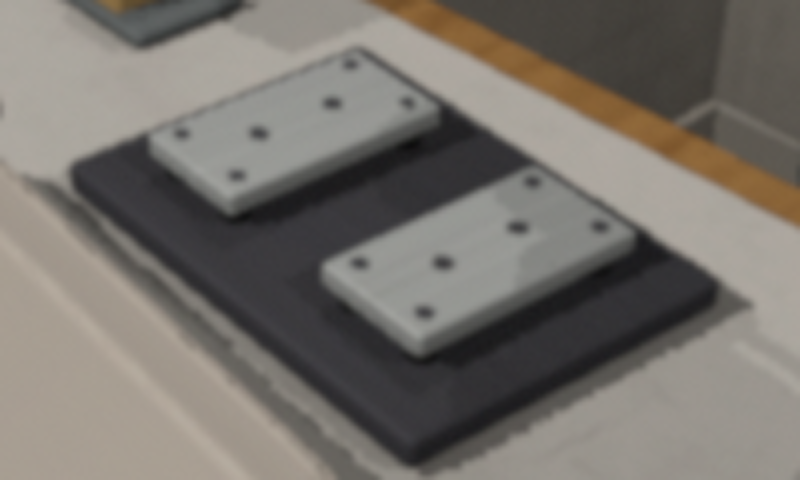

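Both plates lie level on the surface plate, at crop px (290,130) and (480,260), and the arm is clear of everything. I'm handing in.

```bash
python3 -c "
from rig import *
print(hand_in())"
```

```text
the job is handed in; nothing more can be done
None
```

Handed in: both plates were laid on the surface plate and all eight corners pressed with 10–17 N; none gave way measurably, so neither is a reject and both stay on the surface plate (no verdict was returned).

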